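# Sort three specimen trays back into their own soaking trays

### The arm

A 7-joint arm with a two-finger parallel gripper is mounted at the origin on the work surface. World frame = base frame: x ahead of the robot, y to its left, z up, the work surface at z = 0. Lengths are in m, angles in rad, forces in N, time in s.
With the tool pointing down it reaches from about 0.4 to 0.85 m from the base axis. Payload 4.5 kg.
Tool frame: the origin (TCP) lies at the very end of the fingers, on their centre line; the grasp point (between the pads) lies grasp_offset behind it (grasp_offset is the distance from the TCP to the grasp point, in m); z points along the fingers, x is the direction in which the jaws open and shut, and the axes are right-handed (so a half turn about z gives the same grasp; the last joint's range is limited). The gripper opens to 85 mm and grips with 20 to 120 N. Pads are 22 mm wide; open, the fingers measure 114 mm over their backs; the gripper's body (76 mm by 85 mm) begins 54 mm behind the grasp point. The pads swing forward as they close: fully open they stand 13 mm farther back than shut.
Start: joints at [1.219, 0.689, -0.195, 1.565, 0.157, 0.902, -0.215], TCP at [0.235, -0.579, 0.231] pointing down, gripper open.
Joint ranges: [-3.01, 3.01], [-0.46, 2.08], [-1.47, 1.51], [0.13, 2.56], [-1, 4.14], [0.04, 2.09], [-2.66, 2.66]. Speed limits (rad/s): [2.57, 2.57, 3.14, 3.14, 3.14, 3.14, 3.14].

### API

Orientations are given as a rotation vector (axis times angle).
In Python, from rig import state, read_camera, close_job, grasp_offset gives the robot as it stands.
- The arm moves only by the shell command python3 -m jog 'ROWS'. ROWS is text: rows parted by semicolons, each of 7 numbers parted by spaces: the shift along the tool's x, y, z in cm, then the turn, a rotation vector about the tool's x, y, z in degrees, then the opening, from -1 (shut) to 1 (fully open). A call has 1 to 12 rows; each row is the pose to reach, as a shift and turn from the pose commanded when the call began, along the tool's axes at that moment; what a row does not reach only later rows make up. A row lasts 1/12 s, in which the tool goes at most 41.7 mm and 7.16 degrees, less where a joint would pass 70% of its speed; a pose out of reach is approached as far as the arm can. A call with a gripper value outside its range is refused whole. The fingers move at their own pace and stop on an object; the grip force is fixed at half the most. Time passes only in rows, so rows that repeat a pose let the fingers close. It gives the time, the measured TCP pose, the force and the opening at its end, in the units of the state.
- state(): the state, without advancing time (a new reading comes with each control period).
- read_camera(name): name is "side" or "top" or "wrist"; returns a dict with "img" (480x640x3 uint8, red, green, blue), "vfov" (degrees; the focal length in pixels is half the picture's height over the tangent of half this angle, whatever the lens; pixels are square), "cx", "cy" (the principal point, pixels), "R" (3x3) and "t" (3): a world point X has camera coordinates R X + t. Camera axes: x right, y down, z forward; pixel columns grow to the right and rows downward; lengths in m; the calibration is good to about 2 mm. A picture is of the moment at which its call begins. There is no depth.
- close_job(): hands the job in, once; it reports no verdict.
The state is a dict: "clock": time; "joint_pos": joint angles; "qd": joint speeds; "joint_torque": joint torques, N m; "tool_pos": TCP position; "ee_rot": TCP orientation; "ft_force": force on the tool from outside, world axes, zero at the start; "moment": the same for the moment, N m; "gripper_width": finger opening in m.
Only numpy, scipy, OpenCV 4.12 (cv2) and the standard library are available. Lean on these libraries where they do the work, as an engineer would, in place of code of your own. Each camera call takes 0.05 s, during which the arm holds its last target. There are 200 camera calls.

### The job

Each of the three steel specimen trays (lift them by the bar handle) stands on the rim of the wrong white soaking tray: park one of them on the middle of the empty black rubber mat, then move them round until each is turned to match and sits fully down, flat, in the white soaking tray of its own outline, and the mat is free again. Set the trays down rather than dropping them, and leave the bottle, the jar and the wooden slide box standing where they are.

Things in the scene. Friction and masses are not known exactly. Their poses are not given: they have to be found in the camera images.
- tri_tray: Steel specimen tray with an equilateral triangular outline: sides 33 mm, corners 63 mm from the centre, one corner along its x. Upright bar handle across its middle: black crossbar 44 mm along the tray's x, 14 mm thick along y, 32 to 56 mm above the underside; pinch it across y 42 mm up. Walls 16 mm high, chips inside reach 9 mm. 0.3 kg. Origin: centre of underside, z up.
- square_tray: Steel specimen tray with a square outline, 76 by 76 mm, sides along its x and y. Upright bar handle across its middle: black crossbar 44 mm along the tray's x, 14 mm thick along y, 32 to 56 mm above the underside; pinch it across y 42 mm up. Walls 16 mm high, chips inside reach 9 mm. 0.3 kg. Origin: centre of underside, z up.
- oblong_tray: Steel specimen tray with an oblong outline, 112 mm along its x by 50 mm along y. Upright bar handle across its middle: black crossbar 44 mm along the tray's x, 14 mm thick along y, 32 to 56 mm above the underside; pinch it across y 42 mm up. Walls 16 mm high, chips inside reach 9 mm. 0.3 kg. Origin: centre of underside, z up.
- tri_cradle: White plastic soaking tray, triangular: 38 mm from centre to each inner side; one corner points along its x. Fixed. Walls 4 mm thick, rim 18 mm above the bench, inner floor 4 mm above the bench; 5 mm of play on each side round its own tray, others stand on the rim. Origin: centre of its underside, on the bench. At the start the oblong tray stands on its rim.
- square_cradle: White plastic soaking tray, square, 86 by 86 mm inside, sides along its x and y. Fixed. Walls 4 mm thick, rim 18 mm above the bench, inner floor 4 mm above the bench; 5 mm of play on each side round its own tray, others stand on the rim. Origin: centre of its underside, on the bench. At the start the triangular tray stands on its rim.
- oblong_cradle: White plastic soaking tray, oblong, 122 mm (along its x) by 60 mm inside. Fixed. Walls 4 mm thick, rim 18 mm above the bench, inner floor 4 mm above the bench; 5 mm of play on each side round its own tray, others stand on the rim. Origin: centre of its underside, on the bench. At the start the square tray stands on its rim.
- mat: Empty black rubber mat, 120 by 120 by 4 mm, lying fixed on the bench: the free spot. Origin: centre of its underside; its top is 4 mm above that.
- bottle: Amber glass bottle, 44 mm across, 100 mm tall, standing on the bench, bystander. Origin: centre of its underside.
- jar: White jar with black lid, 56 mm across, 65 mm tall, standing on the bench, bystander. Origin: centre of its underside.
- slide_box: Brown wooden slide box, 76 by 50 by 32 mm, on the bench, bystander. Origin: centre of its underside.
Not all that is in view belongs to the job. Of the things that look like the mat, take the one that is nearest to the robot's base at the start.

How it is judged:
On the way:
1. one of the specimen trays is parked on the rubber mat, flat and released (((horizontal distance between tri_tray and mat below 0.045 m and z of tri_tray in the frame of mat between 0.001 and 0.008 m and angle between tri_tray's own z axis and vertical below 0.08 rad and linear speed of tri_tray below 0.02 m/s and contact force between the fingers and tri_tray below 0.2 N) or (horizontal distance between square_tray and mat below 0.045 m and z of square_tray in the frame of mat between 0.001 and 0.008 m and angle between square_tray's own z axis and vertical below 0.08 rad and linear speed of square_tray below 0.02 m/s and contact force between the fingers and square_tray below 0.2 N) or (horizontal distance between oblong_tray and mat below 0.045 m and z of oblong_tray in the frame of mat between 0.001 and 0.008 m and angle between oblong_tray's own z axis and vertical below 0.08 rad and linear speed of oblong_tray below 0.02 m/s and contact force between the fingers and oblong_tray below 0.2 N))), for 0.2 s.
At the end, for the whole second after the job is handed in: Each specimen tray rests flat on the inner floor of the soaking tray of its own outline (centres within 12 mm, underside at most 4 mm above the inner floor, tilt under 0.08 rad), at rest (horizontal distance between tri_tray and tri_cradle below 0.012 m and z of tri_tray in the frame of tri_cradle between 0.001 and 0.008 m and angle between each of tri_tray, square_tray, oblong_tray's own z axis and vertical below 0.08 rad and linear speed of each of tri_tray, square_tray, oblong_tray below 0.02 m/s and angular speed of each of tri_tray, square_tray, oblong_tray below 0.2 rad/s and horizontal distance between square_tray and square_cradle below 0.012 m and z of square_tray in the frame of square_cradle between 0.001 and 0.008 m and horizontal distance between oblong_tray and oblong_cradle below 0.012 m and z of oblong_tray in the frame of oblong_cradle between 0.001 and 0.008 m); the robot touches nothing.
It fails at once if the bottle is knocked over or pushed more than 40 mm (angle between bottle's own z axis and vertical above 0.5 rad or distance of bottle from where it was at the start of the episode above 0.04 m).
It fails at once if the jar is knocked over or pushed more than 40 mm (angle between jar's own z axis and vertical above 0.5 rad or distance of jar from where it was at the start of the episode above 0.04 m).
It fails at once if the slide box is knocked over or pushed more than 40 mm (angle between slide_box's own z axis and vertical above 0.5 rad or distance of slide_box from where it was at the start of the episode above 0.04 m).
It fails at once if a specimen tray is dropped (falls free from more than about 30 mm) ((linear speed of tri_tray above 0.77 m/s and contact force between the fingers and tri_tray below 0.2 N) or (linear speed of square_tray above 0.77 m/s and contact force between the fingers and square_tray below 0.2 N) or (linear speed of oblong_tray above 0.77 m/s and contact force between the fingers and oblong_tray below 0.2 N)).
It also fails if it takes over 112 s, if anything falls off the work surface, if the arm or the gripper's body presses on something with over 40 N, if the wrist force passes 120 N, or if a joint passes its speed limit or range.

## Working session

There is one attempt and no reset: what is moved stays moved. The work goes in short steps, Python scripts to look and compute and a shell command to move; the robot and the scene stay as the last step left them, time stands still between calls to the robot, and variables do not carry over. Pictures are saved under pics/ and viewed, about 12 in all and at most 16, crops included, and the job is handed in when it is done.

```bash
mkdir -p pics; ls; python3 - <<'E'
from rig import state, read_camera, grasp_offset
import cv2,numpy as np
print(grasp_offset); s=state(); print(s)
for n in ["top","side"]:
    c=read_camera(n); cv2.imwrite(f"pics/{n}0.png",c["img"][:,:,::-1]); print(n,c["vfov"],c["cx"],c["cy"],c["R"],c["t"])
E
```

```text
pics
0.0187
{'clock': 0.0, 'joint_pos': array([ 1.21878335,  0.68996668, -0.19454278,  1.56635805,  0.15730035,
        0.90249361, -0.2151518 ]), 'qd': array([ 0.00089238, -0.00052998,  0.00047913,  0.00130929,  0.00067701,
        0.00077124, -0.00021972]), 'joint_torque': array([-2.45650281e-04, -5.39604163e+01, -1.26651283e+00, -1.58545196e+01,
        9.13901516e-03,  9.50848509e-03,  9.32499091e-06]), 'tool_pos': array([ 0.23491708, -0.57846661,  0.23049184]), 'ee_rot': array([-2.60539653e+00,  1.75376832e+00,  2.48434499e-03]), 'ft_force': array([-0.83372963,  0.72718646,  0.8602968 ]), 'moment': array([0.00782437, 0.02199145, 0.00284611]), 'gripper_width': 0.0855103169088619}
top 45.65693144459102 317.0613621393033 236.11953633660798 [[-0.01997303 -0.9997612  -0.00886688]
 [-0.99298753  0.02086973 -0.11636249]
 [ 0.11651975  0.00648059 -0.99316723]] [0.03469185 0.51368227 1.31897322]
side 47.258019877976814 313.3763341938848 237.25006291642103 [[ 0.99038274 -0.13785566 -0.0117406 ]
 [-0.10985331 -0.73193781 -0.67245766]
 [ 0.08410871  0.6672802  -0.74004247]] [-0.52275785  0.10455037  1.05312619]
```

View pics/top0.png

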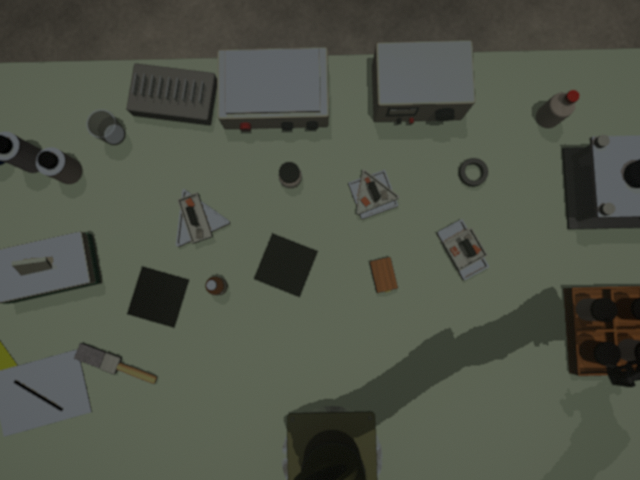

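View pics/side0.png

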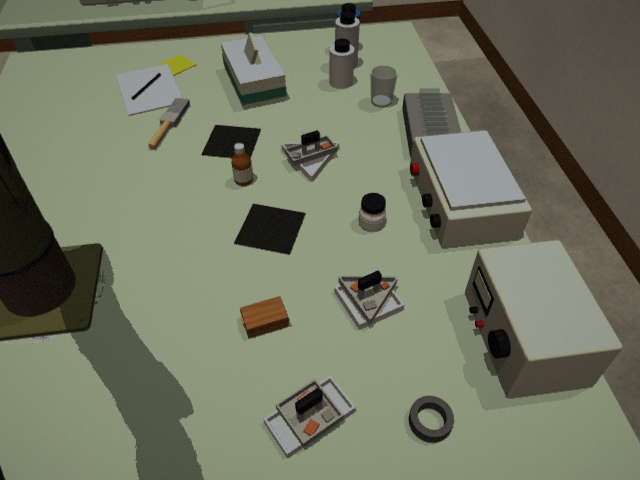

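Two black squares look like the mat: top image (286,265) and (158,297). I'll compute which is nearer to the base, and enlarge the image to confirm.

```bash
cat > h.py <<'E'
import cv2,numpy as np
from rig import state, read_camera, grasp_offset
from scipy.spatial.transform import Rotation as Rt
def ray(c,px,z):
    px=np.atleast_2d(np.asarray(px,float)); f=240/np.tan(np.radians(c["vfov"])/2)
    d=np.c_[(px[:,0]-c["cx"])/f,(px[:,1]-c["cy"])/f,np.ones(len(px))]@c["R"]
    o=-c["R"].T@c["t"]; return (o+d*((z-o[2])/d[:,2])[:,None])[:,:2]
def proj(c,X):
    f=240/np.tan(np.radians(c["vfov"])/2); p=c["R"]@np.asarray(X)+c["t"]; return [c["cx"]+f*p[0]/p[2],c["cy"]+f*p[1]/p[2]]
E
python3 - <<'E'
from h import *
c=read_camera("top"); im=c["img"]; hsv=cv2.cvtColor(im,cv2.COLOR_RGB2HSV)
v=cv2.resize(im[150:330,120:500],None,fx=2,fy=2,interpolation=cv2.INTER_CUBIC)
cv2.imwrite("pics/crop1.png",np.clip(v[:,:,::-1]*1.5,0,255).astype(np.uint8))
def show(name,m,z,lo,hi):
    for k in cv2.findContours(m.astype(np.uint8),cv2.RETR_EXTERNAL,cv2.CHAIN_APPROX_NONE)[0]:
        a=cv2.contourArea(k)
        x,y=k[:,0].mean(0)
        if lo<a<hi and 120<x<500 and 150<y<330:
            w=ray(c,k[:,0],z); r=cv2.minAreaRect((w*1000).astype(np.float32))
            b=cv2.boxPoints(r)/1000; e=b[1]-b[0]; g=b[2]-b[1]
            L=e if np.hypot(*e)>np.hypot(*g) else g
            print(name,"px",np.round([x,y]),"c mm",np.round(r[0],1),"size",np.round(r[1],1),"long ang",round(np.degrees(np.arctan2(L[1],L[0]))%180,1),"base dist",round(np.hypot(*r[0])))
V=im.max(2)
show("dark.004",V<35,.004,800,9000)
show("bar.074",V<40,.074,15,600)
sat=hsv[...,1]
print("bench",im[300,240],hsv[300,240],"white",im[262,470],hsv[262,470],im[222,215])
show("lowsat.018",(sat<25)&(V>90),.018,60,4000)
show("orange",(hsv[...,0]<18)&(sat>120),.032,200,3000)
np.save("c.npy",0)
E
```

```text
dark.004 px [158. 296.] c mm [380.6 407.9] size [114.6 114.3] long ang 73.1 base dist 558
dark.004 px [285. 265.] c mm [450.4 101.7] size [113.6 113.2] long ang 67.6 base dist 462
bar.074 px [467. 248.] c mm [ 475.1 -317.7] size [39.5 18.9] long ang 29.9 base dist 572
bar.074 px [192. 216.] c mm [561.4 311.1] size [46.8 13.8] long ang 18.5 base dist 642
bar.074 px [374. 191.] c mm [ 611.3 -109.1] size [42.9 15.2] long ang 20.6 base dist 621
bar.074 px [464. 179.] c mm [ 635.3 -318.5] size [47.5 14.2] long ang 36.2 base dist 711
bar.074 px [479. 167.] c mm [ 661.3 -354.2] size [36.  11.8] long ang 36.8 base dist 750
bar.074 px [289. 172.] c mm [659.2  86. ] size [41.8 45. ] long ang 179.1 base dist 665
bench [92 99 83] [43 41 99] white [60 60 54] [30 26 60] [ 96 100 102]
lowsat.018 px [476. 269.] c mm [ 431.1 -346.7] size [26.7 67.1] long ang 117.3 base dist 553
lowsat.018 px [460. 260.] c mm [ 450.4 -313.9] size [24.6 22.5] long ang 36.3 base dist 549
lowsat.018 px [454. 228.] c mm [ 525.8 -298.7] size [23.6 67.1] long ang 118.4 base dist 605
lowsat.018 px [184. 232.] c mm [534.9 341.4] size [57.9 21.6] long ang 0.4 base dist 635
lowsat.018 px [378. 210.] c mm [ 576.7 -122.1] size [ 9.9 82.9] long ang 110.7 base dist 590
lowsat.018 px [213. 216.] c mm [578.2 269.5] size [70.1 44.1] long ang 23.6 base dist 638
lowsat.018 px [201. 216.] c mm [568.  301.9] size [97.3 11.3] long ang 18.9 base dist 643
lowsat.018 px [355. 189.] c mm [624.5 -67. ] size [19.3 36.8] long ang 178.5 base dist 628
orange px [383. 275.] c mm [ 420.4 -128.7] size [73.4 47.5] long ang 11.4 base dist 440
```

View pics/crop1.png

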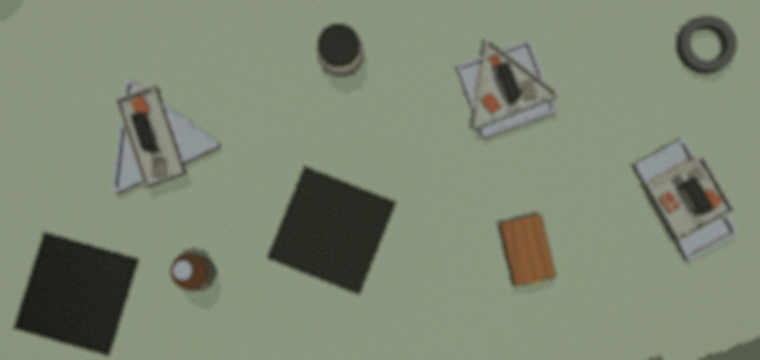

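Candidates for the mat are top px (285,265), 462 mm from the base, and (158,296), 558 mm away. The crop shows both as plain black squares, and the first is nearer, so the mat is at (0.450, 0.102). The crop also shows the cradle corners. Next I'll go over the square tray and look with the wrist camera.

```bash
cat >> h.py <<'E'
def plan(x,y,z,ang,s=None):
    "shift cm / turn deg in tool axes to reach TCP x,y,z with the bar (tool y line) along ang deg, tool down"
    s=s or state(); R=Rt.from_rotvec(s["ee_rot"]).as_matrix(); out=[]
    for k in (0,180):
        a=np.radians(ang+90+k); X=np.array([np.cos(a),np.sin(a),0]); Z=np.array([0,0,-1.]); T=np.c_[X,np.cross(Z,X),Z]
        out.append((Rt.from_matrix(R.T@T).as_rotvec(degrees=True)))
    d=R.T@(np.array([x,y,z])-s["tool_pos"])*100
    out.sort(key=lambda r:np.linalg.norm(r))
    print("shift",np.round(d,2),"turn",np.round(out[0],1),"| alt",np.round(out[1],1),"j1,j7",np.round(s["joint_pos"][[0,6]],2))
E
python3 - <<'E'
from h import *
c=read_camera("top")
t=np.array([(128,82),(220,145),(117,192)])/2+[120,150]
q=np.array([(456,67),(530,43),(555,110),(482,137)])/2+[120,150]
T=ray(c,t,.018);Q=ray(c,q,.018)
print("tri",T.mean(0),[np.degrees(np.arctan2(*(p-T.mean(0))[::-1])) for p in T],[np.linalg.norm(p-T.mean(0)) for p in T])
print("sq",Q.mean(0),[np.degrees(np.arctan2(*(Q[(i+1)%4]-Q[i])[::-1])) for i in range(4)])
plan(.475,-.318,.25,30)
E
```

```text
tri [0.56134556 0.31039475] [np.float64(24.95740048174507), np.float64(-96.12160678792239), np.float64(144.12750170452153)] [np.float64(0.07810415344946146), np.float64(0.07855265382120755), np.float64(0.07704846697796129)]
sq [ 0.61356105 -0.11203564] [np.float64(-73.00070270083322), np.float64(-161.79367425546198), np.float64(109.2316426388057), np.float64(18.562983462594996)]
shift [-15.12 -32.05  -1.91] turn [-0.   0.1 -7.9] | alt [1.000e-01 0.000e+00 1.721e+02] j1,j7 [ 1.22 -0.22]
```

```bash
python3 -m jog '-15.1 -32 -1.9 0 0 -8 1;-15.1 -32 -1.9 0 0 -8 1;-15.1 -32 -1.9 0 0 -8 1;-15.1 -32 -1.9 0 0 -8 1;-15.1 -32 -1.9 0 0 -8 1;-15.1 -32 -1.9 0 0 -8 1;-15.1 -32 -1.9 0 0 -8 1;-15.1 -32 -1.9 0 0 -8 1;-15.1 -32 -1.9 0 0 -8 1;-15.1 -32 -1.9 0 0 -8 1;-15.1 -32 -1.9 0 0 -8 1;-15.1 -32 -1.9 0 0 -8 1'
python3 - <<'E'
from h import *
c=read_camera("wrist"); cv2.imwrite("pics/w1.png",c["img"][:,:,::-1]); print(c["vfov"],c["cx"],c["cy"],-c["R"].T@c["t"],c["R"][2])
im=c["img"];V=im.max(2)
s=state();print(s["tool_pos"],np.round(s["joint_pos"],2),proj(c,[.478,-.322,.018]))
for z,lo,hi in((.074,200,9e4),):
  for k in cv2.findContours((V<40).astype(np.uint8),0,1)[0]:
    if lo<cv2.contourArea(k)<hi:
        w=ray(c,k[:,0],z);r=cv2.minAreaRect((w*1000).astype(np.float32));print(k[:,0].mean(0),r)
E
```

```text
clock: 1.2
tool_pos: [0.4737, -0.3199, 0.25]
ee_rot: [2.72, -1.569, -0.001]
ft_force: [-0.7, -0.7, -0.4]
gripper_width: 0.0853
68.5333950230904 323.1370136172487 241.41704685041856 [ 0.53728283 -0.2832037   0.39204026] [-0.24804087 -0.14248999 -0.95821309]
[ 0.47330353 -0.32041899  0.25002071] [ 0.64  0.6  -0.21  1.71  0.16  0.86 -0.69] [np.float64(327.01886106061426), np.float64(204.9333822979327)]
[302.14811182 409.03874448] ((298.75311279296875, -415.28607177734375), (229.6790771484375, 753.86474609375), 29.993911743164062)
[599.03529412 296.85882353] ((542.037353515625, -595.4364013671875), (7.32521915435791, 94.7177734375), 0.08531378954648972)
[618.90972222 246.95833333] ((577.633544921875, -567.9225463867188), (125.3712387084961, 65.25688934326172), 44.34293746948242)
[587.97445255 212.39051095] ((596.7871704101562, -527.6920776367188), (7.201241493225098, 144.15110778808594), 89.97040557861328)
[468.784  50.032] ((653.619873046875, -351.455078125), (36.91545104980469, 18.930644989013672), 59.75596237182617)
[ 5.90196078 24.56862745] ((484.6100769042969, -25.842693328857422), (35.766239166259766, 16.966796875), 15.25381851196289)
```

View pics/w1.png

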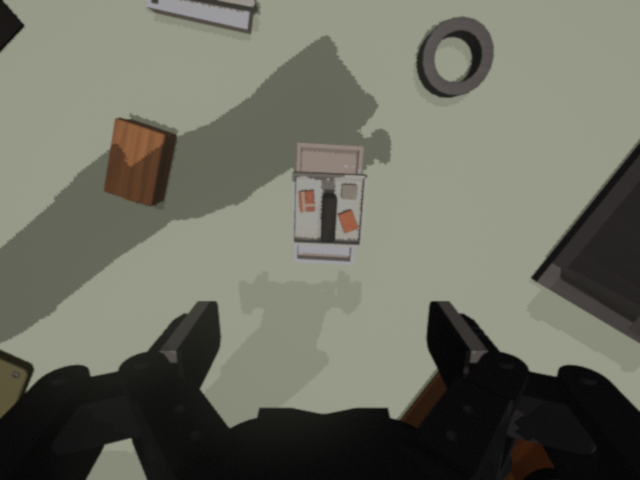

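The wrist view shows the square tray on the oblong cradle: bar from (329,192) to (329,241), cradle from (297,144) to (354,262), and the slide box at (140,162). Measuring bar and cradle here.

```bash
cat >> h.py <<'E'
def rect(c,m,z,roi,lo,tag):
    x0,x1,y0,y1=roi; mm=np.zeros(m.shape,np.uint8); mm[y0:y1,x0:x1]=m[y0:y1,x0:x1]
    mm=cv2.morphologyEx(mm,cv2.MORPH_OPEN,np.ones((3,3),np.uint8))
    for k in cv2.findContours(mm,0,cv2.CHAIN_APPROX_NONE)[0]:
        if cv2.contourArea(k)>lo:
            w=ray(c,k[:,0],z);r=cv2.minAreaRect((w*1000).astype(np.float32)); b=cv2.boxPoints(r); e=b[1]-b[0]; g=b[2]-b[1]
            L=e if np.hypot(*e)>np.hypot(*g) else g
            print(tag,"px",np.round(k[:,0].mean(0)),k[:,0].min(0),k[:,0].max(0),"c",np.round(r[0],1),"size",np.round(sorted(r[1]),1),"ang",round(np.degrees(np.arctan2(L[1],L[0]))%180,1))
def notbench(im):
    lab=cv2.cvtColor(im,cv2.COLOR_RGB2LAB).astype(int); return lab[...,1]
E
python3 - <<'E'
from h import *
c=read_camera("wrist"); im=c["img"]; V=im.max(2); roi=(270,390,130,275)
lab=notbench(im); print("bench a",lab[290,420],lab[100,250],"white",lab[252,320],"grey",lab[155,330],"wall",lab[210,300])
for t in (45,60): rect(c,V<t,.074,(310,350,175,250),150,"bar%d"%t)
for t in (125,126,127): rect(c,lab>=t,.018,roi,1000,"obj%d"%t)
E
```

```text
bench a 124 124 white 129 grey 131 wall 140
bar60 px [328. 217.] [320 191] [335 241] c [ 477.4 -322.8] size [12.3 47.4] ang 27.1
obj125 px [319. 187.] [270 130] [367 264] c [ 477.5 -313.2] size [100.6 144.4] ang 29.9
obj126 px [327. 202.] [291 141] [366 264] c [ 477.3 -323.7] size [ 79.8 132.2] ang 27.6
obj127 px [327. 202.] [292 141] [366 264] c [ 477.3 -323.6] size [ 78.  131.3] ang 27.4
```

```bash
python3 - <<'E'
from h import *
plan(.4765,-.323,.043,27.3)
E
```

```text
shift [ 0.37 -0.19 20.71] turn [ 0.1 -0.   2.6] | alt [ 0.000e+00  1.000e-01 -1.774e+02] j1,j7 [ 0.64 -0.69]
```

```bash
python3 -m jog '0.4 -0.2 4 0 0 2.6 1;0.4 -0.2 8 0 0 2.6 1;0.4 -0.2 12 0 0 2.6 1;0.4 -0.2 15 0 0 2.6 1;0.4 -0.2 18 0 0 2.6 1;0.4 -0.2 20 0 0 2.6 1;0.4 -0.2 20.7 0 0 2.6 1;0.4 -0.2 20.7 0 0 2.6 1;0.4 -0.2 20.7 0 0 2.6 -1;0.4 -0.2 20.7 0 0 2.6 -1;0.4 -0.2 20.7 0 0 2.6 -1;0.4 -0.2 20.7 0 0 2.6 -1'
python3 -m jog '0 0 0 0 0 0 -1;0 0 0 0 0 0 -1;0 0 0 0 0 0 -1;0 0 0 0 0 0 -1;0 0 0 0 0 0 -1;0 0 0 0 0 0 -1'
python3 - <<'E'
from h import *
plan(.450,.102,.15,21)
E
```

```text
clock: 2.3
tool_pos: [0.4793, -0.3219, 0.0447]
ee_rot: [2.686, -1.63, 0.004]
ft_force: [0.3, 1.0, 0.2]
gripper_width: 0.0389
clock: 2.8
tool_pos: [0.4793, -0.3216, 0.0442]
ee_rot: [2.686, -1.629, 0.003]
ft_force: [-0.4, -0.9, 6.6]
gripper_width: 0.013
shift [-38.91 -16.98 -10.63] turn [-0.  -0.1  6.5] | alt [ 1.000e-01 -1.000e-01 -1.735e+02] j1,j7 [ 0.58 -0.8 ]
```

```bash
python3 -m jog '0 0 -2 0 0 0 -1;0 0 -5 0 0 0 -1;0 0 -8 0 0 0 -1;-2 -1 -10.5 0 0 0 -1;-5 -2.2 -10.5 0 0 2 -1;-8.5 -3.7 -10.5 0 0 4 -1;-12 -5.2 -10.5 0 0 6 -1;-15.5 -6.8 -10.5 0 0 6.5 -1;-19 -8.3 -10.5 0 0 6.5 -1;-22.5 -9.8 -10.5 0 0 6.5 -1;-26 -11.3 -10.5 0 0 6.5 -1;-29 -12.7 -10.5 0 0 6.5 -1'
python3 - <<'E'
from h import *
s=state();print(s["tool_pos"],s["gripper_width"],s["ft_force"]); plan(.450,.102,.035,21)
E
```

```text
clock: 3.8
tool_pos: [0.4561, -0.0027, 0.1481]
ee_rot: [2.59, -1.777, -0.002]
ft_force: [0.1, 0.4, -2.8]
gripper_width: 0.0133
[ 0.45612757 -0.00265179  0.14808006] 0.013300930625157997 [ 0.11847575  0.41627813 -2.81790564]
shift [-9.97 -3.21 11.32] turn [0.1 0.1 0.1] | alt [-1.000e-01  1.000e-01 -1.799e+02] j1,j7 [-0.07 -1.36]
```

```bash
python3 -m jog '-3 -1 0 0 0 0 -1;-6 -2 0 0 0 0 -1;-9 -2.9 0 0 0 0 -1;-10 -3.2 1.5 0 0 0 -1;-10 -3.2 4 0 0 0 -1;-10 -3.2 7 0 0 0 -1;-10 -3.2 9.3 0 0 0 -1;-10 -3.2 10.6 0 0 0 -1;-10 -3.2 11.2 0 0 0 -1;-10 -3.2 11.5 0 0 0 -1;-10 -3.2 11.7 0 0 0 -1;-10 -3.2 11.7 0 0 0 -1'
python3 - <<'E'
from h import *
c=read_camera("side"); cv2.imwrite("pics/s2.png",cv2.resize(c["img"][130:330,150:450,::-1],None,fx=2.5,fy=2.5))
s=state();print(s["tool_pos"],s["gripper_width"],s["ft_force"])
E
```

```text
clock: 4.8
tool_pos: [0.4517, 0.0995, 0.0316]
ee_rot: [-2.589, 1.779, -0.001]
ft_force: [0.7, 0.4, -2.3]
gripper_width: 0.0133
[0.4518157  0.09952073 0.03188753] 0.013039225333093554 [ 0.18645545  0.68349733 -4.08926171]
```

View pics/s2.png

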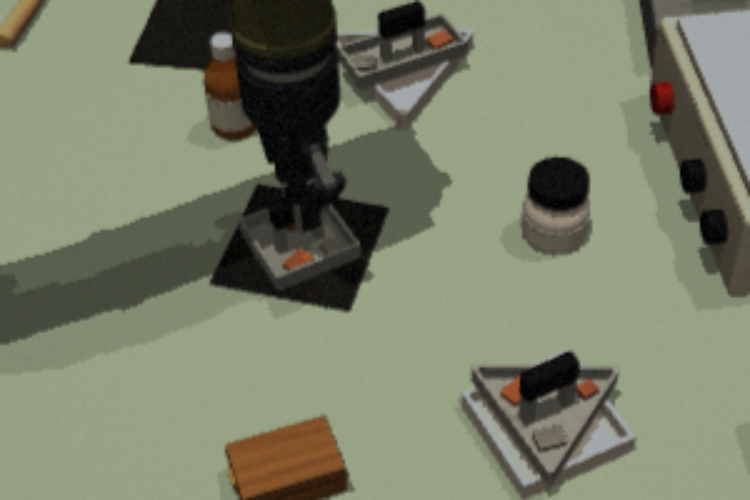

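The side view shows the square tray held level over the middle of the nearer mat. I'll lower it to contact and release.

```bash
python3 -m jog '0 0 0.1 0 0 0 -1;0 0 0.2 0 0 0 -1;0 0 0.3 0 0 0 -1;0 0 0.3 0 0 0 -1'; python3 -m jog '0 0 0 0 0 0 1;0 0 0 0 0 0 1;0 0 0 0 0 0 1;0 0 0 0 0 0 1;0 0 0 0 0 0 1;0 0 0 0 0 0 1;0 0 -1 0 0 0 1;0 0 -4 0 0 0 1;0 0 -8 0 0 0 1;0 0 -12 0 0 0 1;0 0 -16 0 0 0 1;0 0 -20 0 0 0 1'
python3 - <<'E'
from h import *
plan(.545,.296,.25,18.5)
E
```

```text
clock: 5.18
tool_pos: [0.4519, 0.0996, 0.0301]
ee_rot: [-2.588, 1.778, -0.003]
ft_force: [-2.1, 0.1, 15.9]
gripper_width: 0.013
clock: 6.18
tool_pos: [0.4505, 0.0991, 0.2309]
ee_rot: [2.589, -1.779, -0.0]
ft_force: [1.9, 0.6, -0.5]
gripper_width: 0.0856
shift [-14.99 -15.88  -1.91] turn [ 0.  -0.   2.5] | alt [   0.     0.  -177.5] j1,j7 [-0.32 -1.52]
```

```bash
python3 -m jog '-15 -15.9 -1.9 0 0 2.5 1;-15 -15.9 -1.9 0 0 2.5 1;-15 -15.9 -1.9 0 0 2.5 1;-15 -15.9 -1.9 0 0 2.5 1;-15 -15.9 -1.9 0 0 2.5 1;-15 -15.9 -1.9 0 0 2.5 1;-15 -15.9 -1.9 0 0 2.5 1'
python3 - <<'E'
from h import *
c=read_camera("wrist"); cv2.imwrite("pics/w2.png",c["img"][:,:,::-1]); np.savez("w2.npz",**c)
im=c["img"];V=im.max(2);a=notbench(im)
p=proj(c,[.561,.311,.05]);print(p)
x,y=map(int,p)
rect(c,V<60,.074,(x-50,x+50,y-60,y+60),150,"bar"); rect(c,a>=127,.018,(x-110,x+110,max(0,y-110),y+110),500,"obj")
E
```

```text
clock: 6.77
tool_pos: [0.5459, 0.3015, 0.2477]
ee_rot: [-2.552, 1.826, 0.002]
ft_force: [-0.1, -0.4, -0.1]
gripper_width: 0.0853
[np.float64(319.73769547850134), np.float64(197.346351902874)]
bar px [317. 196.] [310 171] [323 220] c [565.  315.2] size [11.9 44.3] ang 18.8
obj px [229. 289.] [209 264] [261 306] c [426.7 368.3] size [51.7 60. ] ang 103.5
obj px [318. 191.] [259 110] [385 244] c [564.5 296.6] size [124.8 139.2] ang 177.0
```

View pics/w2.png

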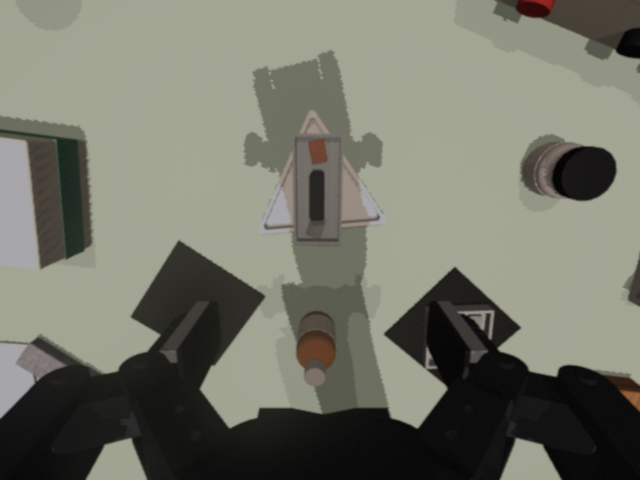

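The wrist view shows the oblong tray (bar (317,171)-(317,220)) on the tri cradle with corners at (312,111), (261,232) and (384,217). The square tray is on the mat at (465,330), and the bottle is clear at (316,345).

```bash
python3 - <<'E'
from h import *
c=dict(np.load("w2.npz"))
T=ray(c,[(312,110),(260,233),(385,218)],.018); m=T.mean(0);print("tri cradle",m,[np.degrees(np.arctan2(*(p-m)[::-1])) for p in T],[np.linalg.norm(p-m) for p in T])
plan(.564,.3145,.043,18.8)
E
```

```text
tri cradle [0.56369391 0.31324718] [np.float64(23.558252571007333), np.float64(145.22569927684492), np.float64(-94.67425651795875)] [np.float64(0.0788857225639637), np.float64(0.08033406285466363), np.float64(0.07760539751483331)]
shift [-0.98 -2.3  20.43] turn [ 0.   0.  -0.1] | alt [  0.   -0.  179.9] j1,j7 [-0.6  -1.79]
```

```bash
python3 -m jog '-1 -2.3 4 0 0 0 1;-1 -2.3 8 0 0 0 1;-1 -2.3 12 0 0 0 1;-1 -2.3 15 0 0 0 1;-1 -2.3 16.5 0 0 0 1;-1 -2.3 16.5 0 0 0 1'
python3 - <<'E'
from h import *
s=state();print(s["tool_pos"]); plan(.564,.3145,.043,18.8)
E
```

```text
clock: 7.32
tool_pos: [0.5613, 0.3089, 0.0784]
ee_rot: [2.54, -1.832, -0.004]
ft_force: [-0.6, -0.0, 0.5]
gripper_width: 0.0853
[0.5612665  0.30889171 0.07843558]
shift [-0.46 -0.47  3.54] turn [ 0.6 -0.2 -0.4] | alt [ -0.3  -0.9 179.6] j1,j7 [-0.59 -1.79]
```

```bash
python3 -m jog '-0.4 -0.4 1 0 0 0 1;-0.4 -0.4 2.4 0 0 0 1;-0.4 -0.4 3.3 0 0 0 1;-0.4 -0.4 3.5 0 0 0 1;-0.4 -0.4 3.5 0 0 0 -1;-0.4 -0.4 3.5 0 0 0 -1;-0.4 -0.4 3.5 0 0 0 -1;-0.4 -0.4 3.5 0 0 0 -1;-0.4 -0.4 3.5 0 0 0 -1;-0.4 -0.4 3.5 0 0 0 -1;-0.4 -0.4 3.5 0 0 0 -1;-0.4 -0.4 3.5 0 0 0 -1'
python3 - <<'E'
from h import *
plan(.5,-.14,.16,27)
E
```

```text
clock: 8.32
tool_pos: [0.5677, 0.3178, 0.0477]
ee_rot: [2.549, -1.836, 0.002]
ft_force: [0.2, -1.6, 2.8]
gripper_width: 0.0126
shift [ 41.28  20.92 -11.21] turn [-0.  -0.  -8.5] | alt [-1.000e-01  0.000e+00  1.715e+02] j1,j7 [-0.6 -1.8]
```

```bash
python3 -m jog '0 0 -2 0 0 0 -1;0 0 -5 0 0 0 -1;0 0 -8 0 0 0 -1;2 1 -11 0 0 0 -1;5 2.5 -11.2 0 0 -2 -1;8.5 4.3 -11.2 0 0 -4 -1;12 6.1 -11.2 0 0 -6 -1;15.5 7.8 -11.2 0 0 -8 -1;19 9.6 -11.2 0 0 -8.5 -1;22.5 11.4 -11.2 0 0 -8.5 -1;26 13.2 -11.2 0 0 -8.5 -1;29.5 15 -11.2 0 0 -8.5 -1'
python3 - <<'E'
from h import *
plan(.477,-.323,.13,27.3)
E
```

```text
clock: 9.32
tool_pos: [0.5174, -0.0103, 0.1588]
ee_rot: [2.679, -1.64, -0.002]
ft_force: [0.3, -0.8, -3.3]
gripper_width: 0.013
shift [26.01 17.82  2.88] turn [ 0.1  0.  -0.3] | alt [ 1.000e-01 -1.000e-01  1.797e+02] j1,j7 [-0.02 -1.26]
```

```bash
python3 -m jog '3 2 0 0 0 0 -1;6 4.1 0 0 0 0 -1;9 6.2 0 0 0 0 -1;12 8.3 0 0 0 0 -1;15 10.3 0 0 0 0 -1;18 12.4 0 0 0 0 -1;20.5 14.2 0.5 0 0 0 -1;23 15.8 1.5 0 0 0 -1;25 17.2 2.5 0 0 0 -1;26 17.8 2.9 0 0 0 -1;26 17.8 2.9 0 0 0 -1'
python3 - <<'E'
from h import *
s=state();print(s["tool_pos"]);plan(.477,-.323,.08,27.3)
c=read_camera("wrist"); cv2.imwrite("pics/w3.png",c["img"][:,:,::-1]); np.savez("w3.npz",**c)
E
```

```text
clock: 10.23
tool_pos: [0.4758, -0.3248, 0.1287]
ee_rot: [2.672, -1.647, -0.003]
ft_force: [-0.3, 0.3, -4.1]
gripper_width: 0.0129
[ 0.47579115 -0.32479212  0.12872743]
shift [-0.1  -0.2   4.87] turn [ 0.2  0.  -0.6] | alt [ 1.000e-01 -3.000e-01  1.794e+02] j1,j7 [ 0.6  -0.76]
```

View pics/w3.png

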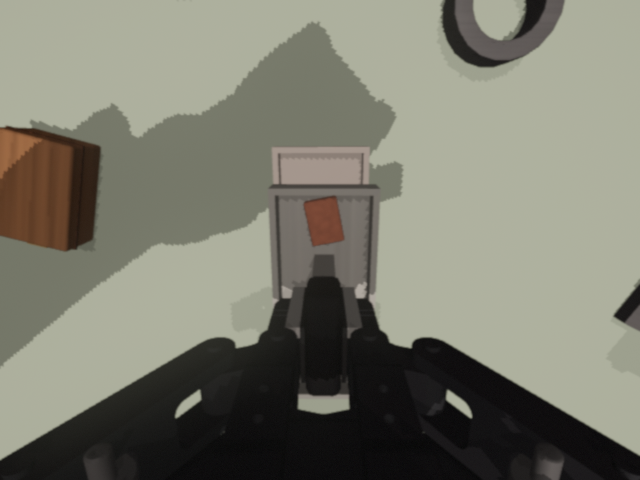

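The wrist view shows the oblong tray held, its far wall's corners at (270,186) and (380,186), with the cradle's far end at (272,148)-(370,148) below.

```bash
python3 - <<'E'
from h import *
c=dict(np.load("w3.npz"));g=cv2.cvtColor(c["img"],cv2.COLOR_RGB2GRAY).astype(int)
C=ray(c,[(272,148),(370,148)],.018);T=ray(c,[(270,186),(380,186)],.115)
for n,P,h in(("cradle",C,.065),("tray",T,.056)):
    e=P[0]-P[1]; w=np.linalg.norm(e); v=e/w; u=np.array([v[1],-v[0]]); u=u if u[0]>0 else -u
    print(n,"width",w,"ang",np.degrees(np.arctan2(u[1],u[0])),"centre",P.mean(0)-h*u)
E
```

```text
cradle width 0.067973538936273 ang 26.631015977604537 centre [ 0.47540465 -0.32306575]
tray width 0.04845479947657464 ang 26.636996978446025 centre [ 0.47284653 -0.32704056]
```

```bash
python3 - <<'E'
from h import *
plan(.4795,-.321,.06,26.7)
E
```

```text
shift [ 0.04 -0.27  6.94] turn [0.1 0.1 0.2] | alt [-1.000e-01  1.000e-01 -1.798e+02] j1,j7 [ 0.6  -0.77]
```

```bash
python3 -m jog '0 -0.3 1 0 0 0 -1;0 -0.3 3 0 0 0 -1;0 -0.3 5 0 0 0 -1;0 -0.3 6.5 0 0 0 -1;0 -0.3 6.9 0 0 0 -1;0 -0.3 6.9 0 0 0 -1'
python3 - <<'E'
from h import *
s=state();print(s["tool_pos"]);c=read_camera("wrist"); cv2.imwrite("pics/w4.png",c["img"][:,:,::-1]); np.savez("w4.npz",**c); print(state()["tool_pos"])
E
```

```text
clock: 10.78
tool_pos: [0.481, -0.3172, 0.0602]
ee_rot: [-2.68, 1.636, 0.004]
ft_force: [0.8, -0.9, -3.4]
gripper_width: 0.013
[ 0.48097604 -0.31724088  0.06016922]
[ 0.48153672 -0.31822755  0.06121047]
```

View pics/w4.png

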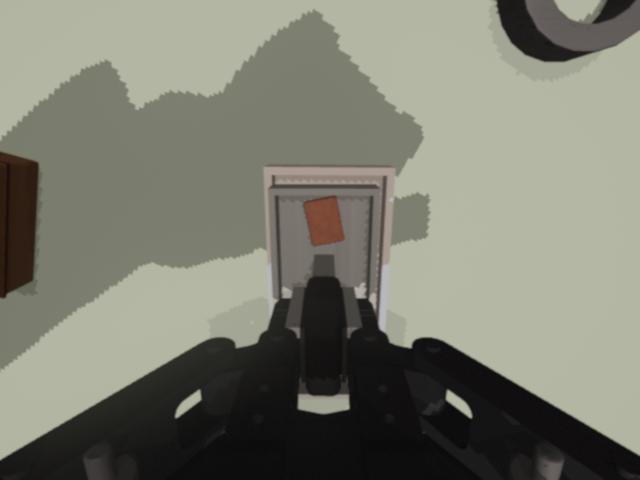

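```bash
cat >> h.py <<'E'
def ends(c,Cpx,Tpx,zt,hc=.065,ht=.056):
    o=[]
    for P,h in((ray(c,Cpx,.018),hc),(ray(c,Tpx,zt),ht)):
        e=P[0]-P[1]; w=np.linalg.norm(e); v=e/w; u=np.array([v[1],-v[0]]); u=u if u[0]>0 else -u
        o.append(P.mean(0)-h*u); print("w",w.round(4),"ang",np.degrees(np.arctan2(u[1],u[0])).round(1),"c",o[-1].round(4))
    d=o[0]-o[1]; R=Rt.from_rotvec(state()["ee_rot"]).as_matrix()
    print("tool shift cm",(R.T@np.r_[d,0]*100).round(2))
E
python3 - <<'E'
from h import *
ends(dict(np.load("w4.npz")),[(264,166),(395,166)],[(270,186),(380,186)],.0465)
E
```

```text
w 0.0672 ang 27.1 c [ 0.4768 -0.3227]
w 0.0485 ang 27.2 c [ 0.4781 -0.3195]
tool shift cm [ 0.23  0.26 -0.  ]
```

```bash
python3 -m jog '0.15 0.2 0.3 0 0 0 -1;0.15 0.2 0.7 0 0 0 -1;0.15 0.2 1.1 0 0 0 -1;0.15 0.2 1.5 0 0 0 -1;0.15 0.2 1.9 0 0 0 -1;0.15 0.2 2.2 0 0 0 -1;0.15 0.2 2.4 0 0 0 -1;0.15 0.2 2.5 0 0 0 -1;0.15 0.2 2.6 0 0 0 -1;0.15 0.2 2.7 0 0 0 -1;0.15 0.2 2.7 0 0 0 -1'
```

```text
clock: 11.75
tool_pos: [0.4796, -0.3224, 0.0342]
ee_rot: [2.679, -1.641, -0.0]
ft_force: [-0.3, 0.6, -3.3]
gripper_width: 0.0126
```

```bash
python3 -m jog '0 0 0.1 0 0 0 -1;0 0 0.2 0 0 0 -1;0 0 0.2 0 0 0 -1'; python3 -m jog '0 0 0 0 0 0 1;0 0 0 0 0 0 1;0 0 0 0 0 0 1;0 0 0 0 0 0 1;0 0 0 0 0 0 1;0 0 0 0 0 0 1;0 0 -1 0 0 0 1;0 0 -4 0 0 0 1;0 0 -8 0 0 0 1;0 0 -12 0 0 0 1;0 0 -16 0 0 0 1;0 0 -20 0 0 0 1'
python3 - <<'E'
from h import *
plan(.605,-.115,.25,20)
E
```

```text
clock: 12.0
tool_pos: [0.4798, -0.3226, 0.0336]
ee_rot: [2.678, -1.641, 0.001]
ft_force: [-1.5, 0.9, 6.3]
gripper_width: 0.013
clock: 13.0
tool_pos: [0.4791, -0.3221, 0.235]
ee_rot: [-2.679, 1.641, -0.0]
ft_force: [0.9, -0.4, -0.1]
gripper_width: 0.0855
shift [-12.73 -20.62  -1.5 ] turn [-0. -0.  7.] | alt [   0.   -0. -173.] j1,j7 [ 0.62 -0.73]
```

```bash
python3 -m jog '-12.7 -20.6 -1.5 0 0 7 1;-12.7 -20.6 -1.5 0 0 7 1;-12.7 -20.6 -1.5 0 0 7 1;-12.7 -20.6 -1.5 0 0 7 1;-12.7 -20.6 -1.5 0 0 7 1;-12.7 -20.6 -1.5 0 0 7 1;-12.7 -20.6 -1.5 0 0 7 1;-12.7 -20.6 -1.5 0 0 7 1;-12.7 -20.6 -1.5 0 0 7 1'
python3 - <<'E'
from h import *
c=read_camera("wrist"); cv2.imwrite("pics/w5.png",c["img"][:,:,::-1]); np.savez("w5.npz",**c)
im=c["img"];V=im.max(2);a=notbench(im)
p=proj(c,[.6113,-.11,.05]);print(p);x,y=map(int,p)
rect(c,V<60,.074,(x-50,x+50,y-60,y+60),150,"bar")
plan(.6113,-.11,.043,20)
E
```

```text
clock: 13.75
tool_pos: [0.6048, -0.1165, 0.2476]
ee_rot: [2.572, -1.802, 0.0]
ft_force: [-0.0, -1.1, -0.9]
gripper_width: 0.085
[np.float64(319.29856037835515), np.float64(205.91665003976277)]
bar px [321. 207.] [315 182] [328 230] c [ 615.9 -110.7] size [12.  44.2] ang 19.9
shift [-0.5  -0.92 20.45] turn [ 0.1 -0.1 -0.1] | alt [-1.000e-01 -1.000e-01  1.799e+02] j1,j7 [ 0.18 -1.19]
```

View pics/w5.png

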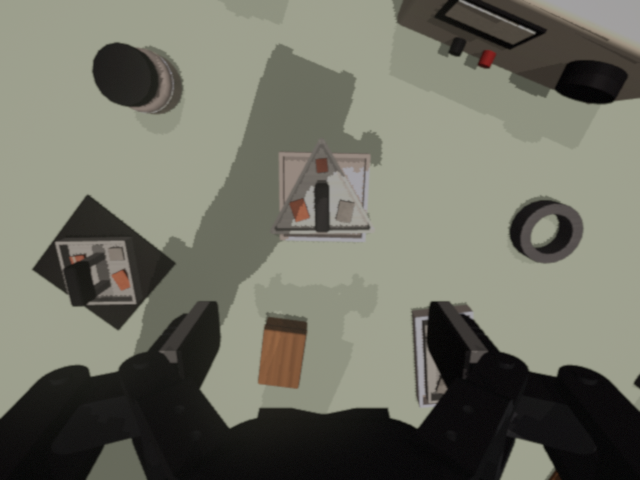

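The wrist view shows the tri tray's handle along image-up: bar (321,182)-(321,230), with the corner at (321,145) in line with it. The square cradle's corners are at (279,152), (369,153), (370,240) and (278,240). The oblong tray sits in its cradle at lower right.

```bash
python3 -m jog '-0.5 -1.3 4 0 0 0 1;-0.5 -1.3 8 0 0 0 1;-0.5 -1.3 12 0 0 0 1;-0.5 -1.3 15 0 0 0 1;-0.5 -1.3 17 0 0 0 1;-0.5 -1.3 17 0 0 0 1;-0.5 -1.3 17 0 0 0 1'
python3 - <<'E'
from h import *
c=dict(np.load("w5.npz"));Q=ray(c,[(279,152),(369,153),(370,241),(278,241)],.018)
print("sq",Q.mean(0),[np.degrees(np.arctan2(*(Q[(i+1)%4]-Q[i])[::-1])).round(1) for i in range(4)],[np.linalg.norm(Q[(i+1)%4]-Q[i]).round(4) for i in range(4)])
plan(.6155,-.1107,.0445,19.9)
E
```

```text
clock: 14.38
tool_pos: [0.6148, -0.1084, 0.0769]
ee_rot: [2.57, -1.804, -0.002]
ft_force: [0.2, 0.8, 0.6]
gripper_width: 0.0858
sq [ 0.61480103 -0.11372005] [np.float64(-70.7), np.float64(-157.3), np.float64(109.9), np.float64(17.2)] [np.float64(0.0922), np.float64(0.0941), np.float64(0.1012), np.float64(0.0951)]
shift [0.24 0.   3.24] turn [ 0.1  0.  -0. ] | alt [  0.   -0.2 180. ] j1,j7 [ 0.15 -1.25]
```

```bash
python3 -m jog '0.2 0 1 0 0 0 1;0.2 0 2.2 0 0 0 1;0.2 0 3 0 0 0 1;0.2 0 3.2 0 0 0 1;0.2 0 3.2 0 0 0 -1;0.2 0 3.2 0 0 0 -1;0.2 0 3.2 0 0 0 -1;0.2 0 3.2 0 0 0 -1;0.2 0 3.2 0 0 0 -1;0.2 0 3.2 0 0 0 -1;0.2 0 3.2 0 0 0 -1;0.2 0 3.2 0 0 0 -1'
python3 - <<'E'
from h import *
plan(.564,.313,.165,24.7)
E
```

```text
clock: 15.38
tool_pos: [0.6171, -0.1087, 0.0458]
ee_rot: [-2.573, 1.802, -0.002]
ft_force: [-0.4, -0.8, 5.0]
gripper_width: 0.0131
shift [-41.44  -9.44 -11.94] turn [-0.  -0.  -4.7] | alt [-1.000e-01  1.000e-01  1.753e+02] j1,j7 [ 0.15 -1.25]
```

```bash
python3 -m jog '0 0 -2 0 0 0 -1;0 0 -5 0 0 0 -1;0 0 -8 0 0 0 -1;-2 -0.5 -11 0 0 0 -1;-5 -1.1 -12 0 0 -2 -1;-8.5 -1.9 -12 0 0 -4 -1;-12 -2.7 -12 0 0 -4.7 -1;-15.5 -3.5 -12 0 0 -4.7 -1;-19 -4.3 -12 0 0 -4.7 -1;-22.5 -5.1 -12 0 0 -4.7 -1;-26 -5.9 -12 0 0 -4.7 -1;-29.5 -6.7 -12 0 0 -4.7 -1'
python3 - <<'E'
from h import *
plan(.564,.313,.105,24.7)
E
```

```text
clock: 16.38
tool_pos: [0.5774, 0.1933, 0.1646]
ee_rot: [2.644, -1.694, -0.002]
ft_force: [-0.0, 1.2, -2.8]
gripper_width: 0.013
shift [-11.43  -3.8    5.95] turn [0.1 0.  0. ] | alt [  -0.     0.2 -180. ] j1,j7 [-0.35 -1.61]
```

```bash
python3 -m jog '-3 -1 0 0 0 0 -1;-6 -2 0 0 0 0 -1;-9 -3 0.5 0 0 0 -1;-10.5 -3.5 2 0 0 0 -1;-11.4 -3.8 4 0 0 0 -1;-11.4 -3.8 6 0 0 0 -1;-11.4 -3.8 6 0 0 0 -1;-11.4 -3.8 6 0 0 0 -1;-11.4 -3.8 6 0 0 0 -1'
python3 - <<'E'
from h import *
print(state()["tool_pos"]);plan(.564,.313,.07,24.7)
c=read_camera("wrist"); cv2.imwrite("pics/w6.png",c["img"][:,:,::-1]); np.savez("w6.npz",**c)
E
```

```text
clock: 17.13
tool_pos: [0.5662, 0.3105, 0.1058]
ee_rot: [-2.644, 1.696, -0.001]
ft_force: [-0.2, 1.1, -2.8]
gripper_width: 0.0126
[0.56617032 0.31046487 0.10581786]
shift [-0.32  0.09  3.58] turn [-0.  -0.  -0.1] | alt [-1.000e-01  0.000e+00  1.799e+02] j1,j7 [-0.54 -1.77]
```

View pics/w6.png

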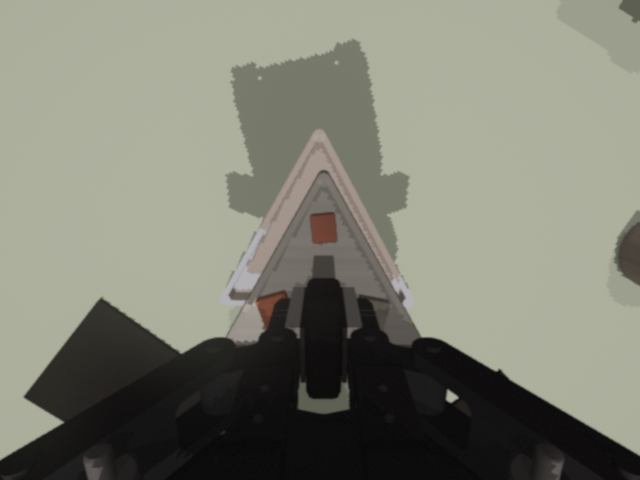

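```bash
python3 - <<'E'
import cv2
i=cv2.imread("pics/w6.png")[120:350,215:425]; i=cv2.convertScaleAbs(i,alpha=1.2); cv2.imwrite("pics/w6c.png",cv2.resize(i,None,fx=2.6,fy=2.6,interpolation=cv2.INTER_CUBIC))
E
```

```text
(no output)
```

View pics/w6c.png

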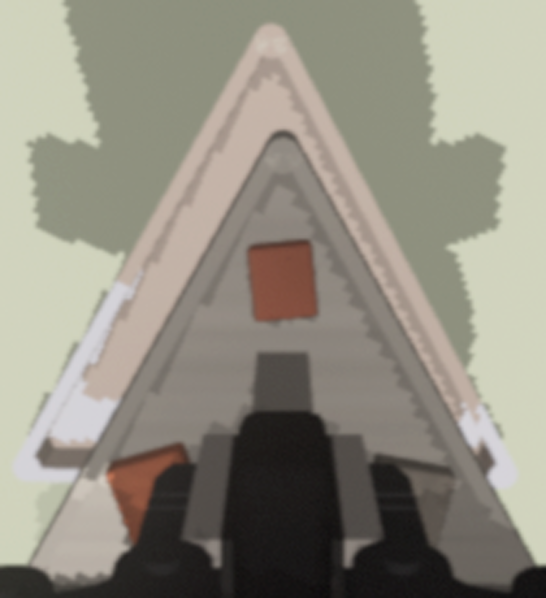

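```bash
cat >> h.py <<'E'
def apex(c,L,Rr,z,d,tag,off=(0,0),k=1):
    f=lambda P: ray(c,np.array(P,float)/k+off,z)
    a,b=f(L); p,q=f(Rr); u1=(b-a)/np.linalg.norm(b-a); u2=(q-p)/np.linalg.norm(q-p)
    s=np.linalg.solve(np.c_[u1,-u2],p-a); A=a+s[0]*u1; m=-(u1+u2); m/=np.linalg.norm(m); ce=A-2*d*m
    print(tag,"apex ang",np.degrees(np.arccos(u1@u2)).round(1),"dir",np.degrees(np.arctan2(m[1],m[0])).round(1),"c",ce.round(4)); return ce
E
python3 - <<'E'
from h import *
c=dict(np.load("w6.npz")); o=(215,120)
C=apex(c,[(254,35),(22,455)],[(290,35),(517,468)],.018,.042,"cradle",o,2.6)
T=apex(c,[(265,145),(30,565)],[(302,145),(540,565)],.094,.033,"tray",o,2.6)
R=Rt.from_rotvec(state()["ee_rot"]).as_matrix();print((R.T@np.r_[C-T,0]*100).round(2)); print(state()["tool_pos"])
E
```

```text
cradle apex ang 59.2 dir 23.8 c [0.5637 0.313 ]
tray apex ang 59.8 dir 24.8 c [0.563  0.3086]
[-0.37 -0.25  0.  ]
[0.56660831 0.3106485  0.10638751]
```

```bash
python3 -m jog '-0.4 -0.25 1 0 0 0.5 -1;-0.4 -0.25 2.5 0 0 0.5 -1;-0.4 -0.25 4 0 0 0.5 -1;-0.4 -0.25 4.6 0 0 0.5 -1;-0.4 -0.25 4.6 0 0 0.5 -1;-0.4 -0.25 4.6 0 0 0.5 -1;-0.4 -0.25 4.6 0 0 0.5 -1'
python3 - <<'E'
from h import *
print(state()["tool_pos"])
c=read_camera("wrist"); np.savez("w7.npz",**c)
i=cv2.convertScaleAbs(c["img"][120:350,195:445,::-1],alpha=1.2); cv2.imwrite("pics/w7c.png",cv2.resize(i,None,fx=2.6,fy=2.6,interpolation=cv2.INTER_CUBIC))
E
```

```text
clock: 17.77
tool_pos: [0.567, 0.3162, 0.0602]
ee_rot: [-2.636, 1.706, -0.001]
ft_force: [-0.1, -0.1, -2.5]
gripper_width: 0.013
[0.56697337 0.31623921 0.06020201]
```

View pics/w7c.png

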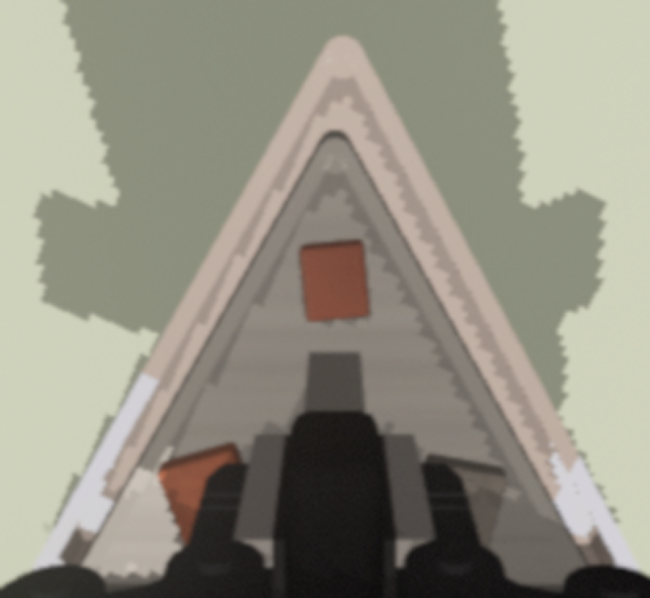

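```bash
python3 - <<'E'
from h import *
c=dict(np.load("w7.npz")); o=(195,120)
C=apex(c,[(325,48),(38,565)],[(362,48),(628,552)],.018,.042,"cradle",o,2.6)
T=apex(c,[(317,145),(83,560)],[(354,145),(592,565)],.0484,.033,"tray",o,2.6)
R=Rt.from_rotvec(state()["ee_rot"]).as_matrix();print((R.T@np.r_[C-T,0]*100).round(2)); print(state()["tool_pos"])
E
```

```text
cradle apex ang 59.3 dir 23.6 c [0.5627 0.313 ]
tray apex ang 60.0 dir 24.2 c [0.5638 0.3145]
[ 0.09  0.16 -0.  ]
[0.56700048 0.31626548 0.06030054]
```

The tray is within about 2 mm of the cradle centre, so I'll correct that and lower.

```bash
python3 -m jog '0.1 0.15 0.3 0 0 0.4 -1;0.1 0.15 0.7 0 0 0.4 -1;0.1 0.15 1.1 0 0 0.4 -1;0.1 0.15 1.5 0 0 0.4 -1;0.1 0.15 1.9 0 0 0.4 -1;0.1 0.15 2.2 0 0 0.4 -1;0.1 0.15 2.5 0 0 0.4 -1;0.1 0.15 2.7 0 0 0.4 -1;0.1 0.15 2.8 0 0 0.4 -1;0.1 0.15 2.9 0 0 0.4 -1;0.1 0.15 3 0 0 0.4 -1;0.1 0.15 3 0 0 0.4 -1'
```

```text
clock: 18.82
tool_pos: [0.565, 0.3143, 0.0318]
ee_rot: [2.632, -1.715, 0.0]
ft_force: [-6.0, -2.5, 15.9]
gripper_width: 0.0128
```

```bash
python3 -m jog '0 0 0 0 0 0 1;0 0 0 0 0 0 1;0 0 0 0 0 0 1;0 0 0 0 0 0 1;0 0 0 0 0 0 1;0 0 0 0 0 0 1;0 0 -1 0 0 0 1;0 0 -4 0 0 0 1;0 0 -8 0 0 0 1;0 0 -12 0 0 0 1;0 0 -16 0 0 0 1;0 0 -20 0 0 0 1'
python3 - <<'E'
from h import *
plan(.440,.095,.25,21)
E
```

```text
clock: 19.82
tool_pos: [0.5649, 0.3141, 0.232]
ee_rot: [-2.632, 1.715, -0.0]
ft_force: [0.1, 0.6, -0.7]
gripper_width: 0.0853
shift [15.   20.27 -1.81] turn [-0.   0.   2.8] | alt [  -0.    -0.  -177.2] j1,j7 [-0.55 -1.77]
```

```bash
python3 -m jog '15 20.3 -1.8 0 0 2.8 1;15 20.3 -1.8 0 0 2.8 1;15 20.3 -1.8 0 0 2.8 1;15 20.3 -1.8 0 0 2.8 1;15 20.3 -1.8 0 0 2.8 1;15 20.3 -1.8 0 0 2.8 1;15 20.3 -1.8 0 0 2.8 1;15 20.3 -1.8 0 0 2.8 1;15 20.3 -1.8 0 0 2.8 1'
python3 - <<'E'
from h import *
c=read_camera("wrist"); cv2.imwrite("pics/w8.png",c["img"][:,:,::-1]); np.savez("w8.npz",**c)
im=c["img"];V=im.max(2)
p=proj(c,[.449,.099,.06]);print(p);x,y=map(int,p)
for t in(35,45,60):rect(c,V<t,.060,(x-14,x+14,y-45,y+45),150,"bar")
plan(.449,.099,.03,21)
E
```

```text
clock: 20.57
tool_pos: [0.4408, 0.0956, 0.2481]
ee_rot: [-2.587, 1.779, -0.002]
ft_force: [0.2, 0.1, 0.2]
gripper_width: 0.0855
[np.float64(323.25824541906945), np.float64(207.90931260619877)]
bar px [323. 207.] [318 185] [329 230] c [449.1  98.8] size [10.4 43.4] ang 20.7
bar px [318. 244.] [309 238] [329 251] c [413.5  89.9] size [13.3 19.7] ang 110.9
bar px [323. 208.] [318 184] [329 231] c [449.   98.8] size [10.6 45.3] ang 20.9
bar px [322. 244.] [309 237] [336 251] c [415.2  86.9] size [14.3 26.6] ang 110.9
bar px [323. 208.] [317 183] [330 232] c [449.   98.7] size [12.5 47.3] ang 20.6
shift [ 0.06 -0.77 21.79] turn [-0.1  0.   0.1] | alt [  -0.    -0.2 -179.9] j1,j7 [-0.27 -1.58]
```

View pics/w8.png

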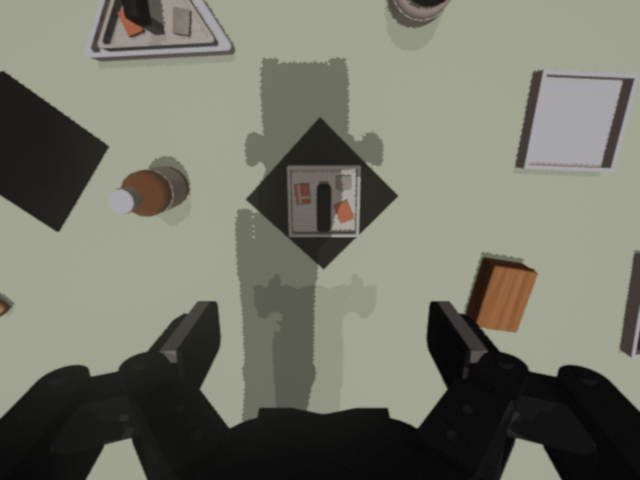

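The wrist view shows the square tray flat on the mat (bar at (323,208)), the tri tray nested in its cradle at upper left, and the square cradle empty at upper right.

```bash
python3 -m jog '0.1 -0.8 4 0 0 0 1;0.1 -0.8 8 0 0 0 1;0.1 -0.8 12 0 0 0 1;0.1 -0.8 15 0 0 0 1;0.1 -0.8 18 0 0 0 1;0.1 -0.8 18.5 0 0 0 1;0.1 -0.8 18.5 0 0 0 1'
python3 - <<'E'
from h import *
plan(.4495,.099,.030,20.8)
E
```

```text
clock: 21.2
tool_pos: [0.4474, 0.0983, 0.0606]
ee_rot: [2.589, -1.775, -0.004]
ft_force: [-0.3, 0.2, 0.4]
gripper_width: 0.0852
shift [ 0.01 -0.23  3.06] turn [0.2 0.  0.3] | alt [-1.000e-01  3.000e-01 -1.797e+02] j1,j7 [-0.3  -1.62]
```

```bash
python3 -m jog '0 -0.2 1 0 0 0 1;0 -0.2 2.2 0 0 0 1;0 -0.2 2.9 0 0 0 1;0 -0.2 3.1 0 0 0 1;0 -0.2 3.1 0 0 0 -1;0 -0.2 3.1 0 0 0 -1;0 -0.2 3.1 0 0 0 -1;0 -0.2 3.1 0 0 0 -1;0 -0.2 3.1 0 0 0 -1;0 -0.2 3.1 0 0 0 -1;0 -0.2 3.1 0 0 0 -1;0 -0.2 3.1 0 0 0 -1'
python3 - <<'E'
from h import *
plan(.6148,-.1135,.12,19.3)
E
```

```text
clock: 22.2
tool_pos: [0.4499, 0.0979, 0.0317]
ee_rot: [-2.589, 1.779, -0.001]
ft_force: [-0.1, -0.3, 6.2]
gripper_width: 0.0131
shift [25.65 -7.82 -8.82] turn [-0.  -0.   1.7] | alt [ 0.000e+00 -1.000e-01 -1.783e+02] j1,j7 [-0.31 -1.62]
```

```bash
python3 -m jog '0 0 -2 0 0 0 -1;0 0 -5 0 0 0 -1;1 -0.3 -8 0 0 0 -1;3.5 -1.1 -8.8 0 0 1.7 -1;7 -2.1 -8.8 0 0 1.7 -1;10.5 -3.2 -8.8 0 0 1.7 -1;14 -4.3 -8.8 0 0 1.7 -1;17.5 -5.3 -8.8 0 0 1.7 -1;20.5 -6.3 -8.8 0 0 1.7 -1;23.5 -7.2 -8.8 0 0 1.7 -1;25 -7.7 -8.8 0 0 1.7 -1;25.6 -7.8 -8.8 0 0 1.7 -1'
python3 -m jog '0 0 0 0 0 0 -1;0 0 1.5 0 0 0 -1;0 0 3 0 0 0 -1;0 0 4.5 0 0 0 -1;0 0 5 0 0 0 -1;0 0 5 0 0 0 -1;0 0 5 0 0 0 -1'
python3 - <<'E'
from h import *
print(state()["tool_pos"])
c=read_camera("wrist"); np.savez("w9.npz",**c)
i=cv2.convertScaleAbs(c["img"][120:350,195:445,::-1],alpha=1.2); cv2.imwrite("pics/w9c.png",cv2.resize(i,None,fx=2.6,fy=2.6,interpolation=cv2.INTER_CUBIC))
E
```

```text
clock: 23.2
tool_pos: [0.6153, -0.1174, 0.1187]
ee_rot: [2.557, -1.823, 0.003]
ft_force: [0.4, -0.8, -3.0]
gripper_width: 0.0129
clock: 23.78
tool_pos: [0.6138, -0.1119, 0.0694]
ee_rot: [-2.564, 1.816, 0.002]
ft_force: [0.4, 0.0, -2.7]
gripper_width: 0.0129
[ 0.613797   -0.11193139  0.06940802]
```

View pics/w9c.png

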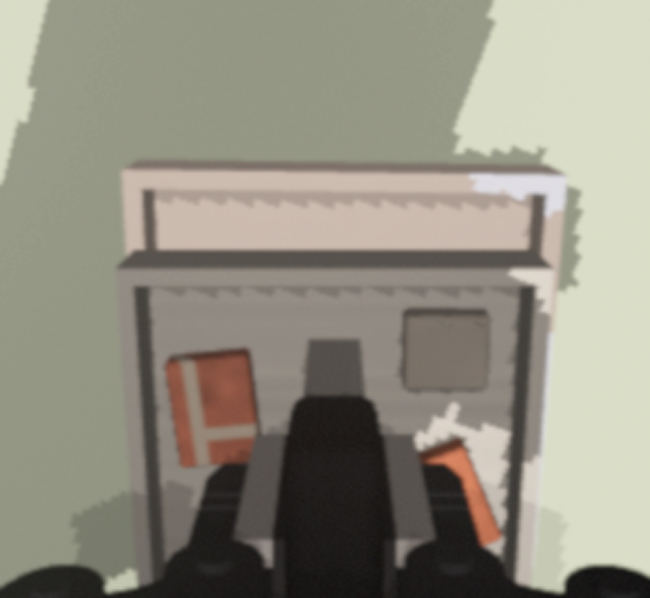

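The crop shows the square tray's near-top rim corners at (118,268) and (552,268), and the cradle rim's outer corners at (122,169) and (565,175).

```bash
python3 - <<'E'
from h import *
f=lambda P:np.array(P)/2.6+[195,120]
ends(dict(np.load("w9.npz")),f([(122,169),(565,175)]),f([(118,268),(552,268)]),.0577,.047,.038)
print(state()["tool_pos"])
E
```

```text
w 0.0933 ang 18.6 c [ 0.6144 -0.1131]
w 0.0749 ang 19.3 c [ 0.612  -0.1127]
tool shift cm [ 0.12 -0.22  0.  ]
[ 0.6144318  -0.11239107  0.06994098]
```

```bash
python3 -m jog '0.1 -0.2 0.5 0 0 0.6 -1;0.1 -0.2 1.1 0 0 0.6 -1;0.1 -0.2 1.7 0 0 0.6 -1;0.1 -0.2 2.2 0 0 0.6 -1;0.1 -0.2 2.6 0 0 0.6 -1;0.1 -0.2 3 0 0 0.6 -1;0.1 -0.2 3.3 0 0 0.6 -1;0.1 -0.2 3.5 0 0 0.6 -1;0.1 -0.2 3.7 0 0 0.6 -1;0.1 -0.2 3.8 0 0 0.6 -1;0.1 -0.2 3.9 0 0 0.6 -1;0.1 -0.2 3.9 0 0 0.6 -1'
```

```text
clock: 24.83
tool_pos: [0.6166, -0.1136, 0.0318]
ee_rot: [2.553, -1.831, 0.001]
ft_force: [-3.6, 0.2, 7.6]
gripper_width: 0.0127
```

It has made contact at the expected height. I'll release, rise and move back for a final check.

```bash
python3 -m jog '0 0 0 0 0 0 1;0 0 0 0 0 0 1;0 0 0 0 0 0 1;0 0 0 0 0 0 1;0 0 0 0 0 0 1;0 0 0 0 0 0 1;0 0 -1 0 0 0 1;0 0 -4 0 0 0 1;0 0 -8 0 0 0 1;0 0 -12 0 0 0 1;0 0 -16 0 0 0 1;0 0 -20 0 0 0 1'
python3 -m jog '0 0 -4 0 0 0 1;0 4 -4 0 0 0 1;0 8 -4 0 0 0 1;0 12 -4 0 0 0 1;0 16 -4 0 0 0 1;0 16 -4 0 0 0 1;0 16 -4 0 0 0 1;0 16 -4 0 0 0 1'
python3 - <<'E'
from h import *
c=read_camera("side"); i=c["img"][100:480,200:460,::-1]; cv2.imwrite("pics/s3.png",cv2.resize(i,None,fx=1.55,fy=1.55,interpolation=cv2.INTER_CUBIC))
t=read_camera("top"); i=t["img"][150:330,120:500,::-1]; cv2.imwrite("pics/t3.png",cv2.resize(cv2.convertScaleAbs(i,alpha=1.5),None,fx=2,fy=2,interpolation=cv2.INTER_CUBIC))
V=t["img"].max(2)
for n,X in dict(tri=(.5637,.313),sq=(.6146,-.1133),ob=(.4768,-.323)).items():
    x,y=map(int,proj(t,[*X,.06])); print(n,X); rect(t,V<45,.060,(x-15,x+15,y-15,y+15),20,"bar")
E
```

```text
clock: 25.83
tool_pos: [0.6161, -0.1135, 0.2331]
ee_rot: [-2.553, 1.831, -0.001]
ft_force: [0.9, -0.2, -0.1]
gripper_width: 0.0856
clock: 26.5
tool_pos: [0.4659, -0.1648, 0.2712]
ee_rot: [-2.552, 1.83, -0.004]
ft_force: [0.4, 0.4, 0.8]
gripper_width: 0.0855
tri (0.5637, 0.313)
bar px [194. 218.] [189 210] [200 226] c [559.  308.8] size [12.8 45.4] ang 24.3
sq (0.6146, -0.1133)
bar px [374. 192.] [369 183] [378 201] c [ 611.7 -111.1] size [14.7 44.8] ang 17.6
ob (0.4768, -0.323)
bar px [459. 248.] [452 232] [469 261] c [ 479.6 -305.9] size [39.  67.6] ang 177.3
```

View pics/s3.png

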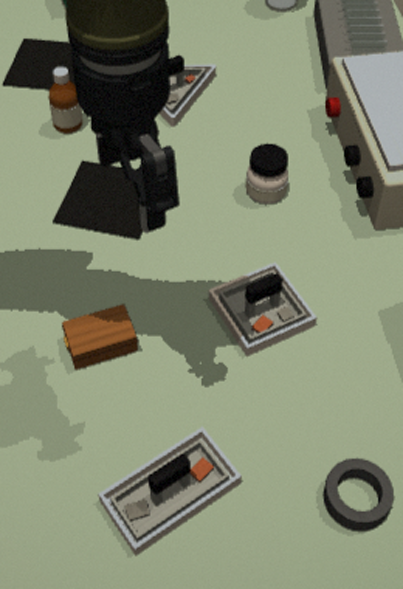

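View pics/t3.png

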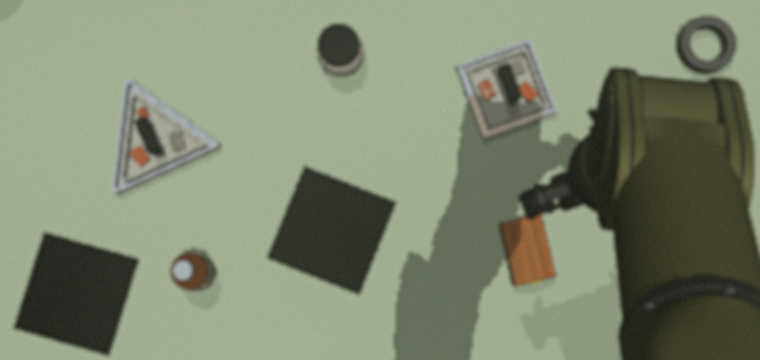

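The side view shows the square tray (262,305) and the oblong tray (170,490) flat inside their cradles. The top view shows the tri tray nested at (150,140), the mat free, and the bottle, jar and slide box where they were. The arm hides the oblong tray from the top camera, so that last "ob" mask is only the arm. Handing in.

```bash
python3 -c "
from rig import close_job,state
print(state()['ft_force']); close_job()"
```

```text
[-0.30509927 -0.6400624   0.14983539]
the job is handed in; nothing more can be done
```

I parked the square tray on the mat nearer the base (462 mm away, against 558 mm for the other). I then moved the oblong tray, the triangular tray and finally the square tray into their own soaking trays. I handed the job in at about 26.6 s; it reports no verdict.

- **Height:** each tray touched down at the height expected for the inner floor. The final side and top pictures together show all three lying flat inside their rims, with the mat free.
- **Bystanders:** the bottle, jar and slide box look unmoved in the pictures. The gripper is open and clear of everything.
- **Centring:** in the top view the triangular and square handles lie 3 to 6 mm from the cradle centres I measured with the wrist camera. The top camera read about the same amount off on earlier measurements, so I put this down to calibration.
- **Failed check:** the arm hid the oblong tray from the top camera, so its last centre measurement is not valid. I judged it from the side view and the set-down height instead.

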